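# Reset the bench mill and hold its grinding cup in the run position

### The arm

A 6-joint arm with a two-finger parallel gripper is mounted at the origin on the work surface. World frame = base frame: x ahead of the robot, y to its left, z up, the work surface at z = 0. Lengths are in m, angles in degrees, forces in N, time in s.
With the tool pointing down it reaches from about 0.4 to 0.925 m from the base axis. Payload 12.5 kg.
Tool frame: the origin (TCP) lies between the finger pads; the fingertips stand 17 mm ahead of it and the grasp point (between the pads) lies 2 mm behind it; z points along the fingers, y is the line along which they close (so a half turn about z gives the same grasp; the last joint's range is limited). The gripper opens to 95 mm and grips with 3 to 60 N. Pads are 20 mm wide; open, the fingers measure 119 mm over their backs; the gripper's body (75 mm by 180 mm) begins 59 mm behind the grasp point.
Start: joints at [68.778, 28.126, 89.318, -0, 62.55, -6.05], TCP at [0.164, 0.603, 0.232] pointing down, gripper open.
Joint ranges: [-177.58, 177.58], [-47.91, 125.51], [2.72, 160], [-65.01, 245.01], [3.68, 167.84], [-153.87, 153.87]. Speed limits (degrees/s): [127.2, 127.2, 159.86, 180, 180, 180].

### API

Orientations are given as a 3x3 rotation matrix whose columns are the frame's x, y, z axes.
In Python, from rig import get_obs, camera, camera_params, hand_in gives the robot as it stands.
- The arm moves only by the tool move_arm, never from a script. Its argument "moves" is a list of rows, each an object with "slide": the shift along the tool's x, y, z in cm, a list of three; "yaw": the turn about the tool's z in rad; "grip": the finger opening in cm, from 0 to 9.51. A call has exactly 10 rows; each row is the pose to reach, as a shift and turn from the pose commanded when the call began, along the tool's axes at that moment; what a row does not reach only later rows make up. A row lasts 1/10 s, in which the tool goes at most 50 mm and 8.59 degrees, less where a joint would pass 70% of its speed; a pose out of reach is approached as far as the arm can. A call with a gripper value outside its range is refused whole. The fingers move at their own pace and stop on an object; "force" is the grip in N (left out, the last holds). Time passes only in rows, so rows that repeat a pose let the fingers close, or fill a call up. It gives the time, the measured TCP pose, the force, the opening and the grip force at its end, in the units of the state.
- get_obs(): the state, without advancing time (a new reading comes with each control period).
- camera(name): name is "side" or "top"; returns the picture (480x640x3 uint8, blue, green, red); there is no depth.
- camera_params(name): a dict with "intrinsics" (3x3 intrinsics, pixels), "world_from_camera" (4x4, takes a point from camera to world coordinates). Camera axes: x right, y down, z forward; pixel columns grow to the right and rows downward; lengths in m; the calibration is good to about 2 mm. A picture is of the moment at which its call begins. camera_params takes no time and is no camera call.
- hand_in(): hands the job in; it is judged then, once.
The state is a dict: "time": time; "qpos": joint angles; "joint_velocities": joint speeds; "joint_efforts": joint torques, N m; "tcp_pos": TCP position; "tool_rot": TCP orientation; "wrist_force": force on the tool from outside, world axes, zero at the start; "torque": the same for the moment, N m; "gripper_width": finger opening in m; "grasp_force": force on a finger pad.
Only numpy, scipy, OpenCV 4.12 (cv2) and the standard library are available. Lean on these libraries where they do the work, as an engineer would, in place of code of your own. Each camera call takes 0.05 s, during which the arm holds its last target. There are 200 camera calls.

### The job

The bench mill has tripped: first press the black reset button on its lower step fully in and let it spring out again. Then fit the steel grinding cup, the one with two lugs at its foot and a bar grip on top: set the lugs into the slots of the mill's socket, push it down against the spring, twist it a quarter turn clockwise (seen from above) to the stop, and finish still gripping it there, since it springs back and the mill runs only while the cup is held. Leave everything else on the bench where it stands.

Things in the scene. Friction and masses are not known exactly. Their poses are not given: they have to be found in the camera images.
- cup: grinding cup to fit, closed, 0.18-0.36 kg, standing free, foot down. Steel, 54 mm across from 19 to 92 mm above its foot, tapered 49 mm spigot below. Two lugs, half a turn apart, at the very foot, 9 mm wide, 6 mm high, out to 33 mm from the axis. Black bar grip on top in line with the lugs. Origin: centre of the underside; x through both lugs (either way round fits), z up
- cup_grip (a point): on the cup's axis at mid-height of its bar grip, 107 mm above the foot. The bar is 56 mm long (along the cup's x), 18 mm thick and reaches from 92 to 122 mm above the foot; take it from above across its thickness
- mill: bench mill's motor base, fixed to the bench: white housing, 210 mm (x) by 130 mm (y). The deck with the socket is 100 mm high; the lower step at its -x end, nearer the robot, is 70 mm high and carries the reset button (at -y) and a fixed speed dial (at +y, 32 mm across, top 90 mm above the bench). Origin: centre of the underside, on the bench
- mill_mouth (a point): on the bayonet socket's axis, level with the top of its aluminium rim (118 mm above the bench, 92 mm outside diameter). x runs through the two slots in the rim, z up. Bore 52 mm; slots 14 mm wide, open to 36 mm from the axis; rim flange 6 mm thick, hollow beneath
- mill_plate (a joint): travel of the spring plate in the socket, m: 0 free, 0.007 at the bottom (4 N to start, 11 N at the bottom). Its top lies 8 mm below the rim when free: a cup resting on it has its lugs still in the slots. Foot 12 mm or more below the rim (plate over 0.004): lugs clear to turn. Once turned, the spring holds the lugs up under the flange, foot 12 mm below the rim
- mill_drive (a joint): turn of the drive ring on the spring plate, clockwise seen from above, rad: 0 with its notches under the slots, 1.5 (a quarter turn) at its stop. The lugs push it round by their sides, with up to 0.1 rad of play; a return spring (0.1 N m at 0, 0.22 N m at the stop) turns it back when the cup is let go
- mill_reset (a joint): travel of the overload reset button, m: 0 out, 0.006 fully in; springs out again. 1.5 N to start, 5 N fully in
- mill_reset_top (a point): centre of the top of the round black reset button (24 mm across, in a grey bezel 40 mm across), 88 mm above the bench on the mill's lower step; pressed straight down
- tin: bystander: storage tin: plain steel cylinder, 54 mm across (57 at the lid), 98 mm high with a small round black knob; no lugs. Origin at the centre of its underside
- jar: bystander: white plastic screw jar, 62 mm across, 85 mm high. Origin at the centre of its underside
- mug: bystander: terracotta mug, 84 mm across, 95 mm high, with a handle. Origin at the centre of its underside
- sponge: bystander: round sponge, 80 mm across, 34 mm high. Origin at the centre of its underside
- brush: bystander: brush with a wooden handle, 210 mm long, lying on the bench. Origin at the middle of its underside
- tub: bystander: wide white lidded tub, 110 mm across, 80 mm high. Origin at the centre of its underside
- bowl: bystander: terracotta bowl, 130 mm across, 55 mm high. Origin at the centre of its underside
- sprayer: bystander: trigger spray bottle, 84 mm across, 180 mm high. Origin at the centre of its underside

How it is judged:
By the outcome, as a careful person would: the job done as asked, in the order asked, and still so for the second after the job is handed in, while the arm keeps its last pose, push and grip.
It also fails if it takes over 58 s, if anything falls off the work surface, if the arm or the gripper's body presses on something with over 40 N, if the wrist force passes 120 N, or if a joint passes its speed limit or range.

## Working session

There is one attempt and no reset: what is moved stays moved. The work goes in short steps, Python scripts to look and compute and a tool call to move; the robot and the scene stay as the last step left them, time stands still between calls to the robot, and variables do not carry over. Pictures are saved under pics/ and viewed, at most 10 in all, crops included, and the job is handed in when it is done.

Besides the shell and the picture viewer there is one more tool, called after ">>>" as name(argument=value, ...) on one line, values as JSON. move_arm: Moves the arm, as the interface text tells. Its arguments: {"type":"object","properties":{"moves":{"type":"array"},"force":{"type":"number"}},"required":["moves"]}

```bash
mkdir -p pics; python3 - <<'E'
from rig import *
import cv2
for n in("side","top"):
    cv2.imwrite(f"pics/{n}1.png",camera(n)); p=camera_params(n); print(p["intrinsics"],p["world_from_camera"])
o=get_obs();print(o["time"],o["tcp_pos"],o["tool_rot"])
E
```

```text
[[592.82261837   0.         312.78278196]
 [  0.         592.82261837 242.55307338]
 [  0.           0.           1.        ]] [[ 0.82237742 -0.28699767  0.49125118 -0.23592341]
 [-0.5687093  -0.38996056  0.72422406 -1.19827926]
 [-0.01628203 -0.87496463 -0.483913    0.89871002]
 [ 0.          0.          0.          1.        ]]
[[489.87420841   0.         315.58482711]
 [  0.         489.87420841 240.90205802]
 [  0.           0.           1.        ]] [[ 0.02396383 -0.99001023  0.13894418  0.40274915]
 [-0.99927187 -0.02784833 -0.02608069 -0.00188973]
 [ 0.02968951 -0.13821801 -0.98995672  1.17456807]
 [ 0.          0.          0.          1.        ]]
0.1 [0.16348453 0.60306526 0.23115197] [[-9.65146598e-01  2.61709655e-01 -3.19297581e-04]
 [ 2.61709835e-01  9.65146232e-01 -8.44239842e-04]
 [ 8.72231398e-05 -8.98378528e-04 -9.99999593e-01]]
```

View pics/side1.png

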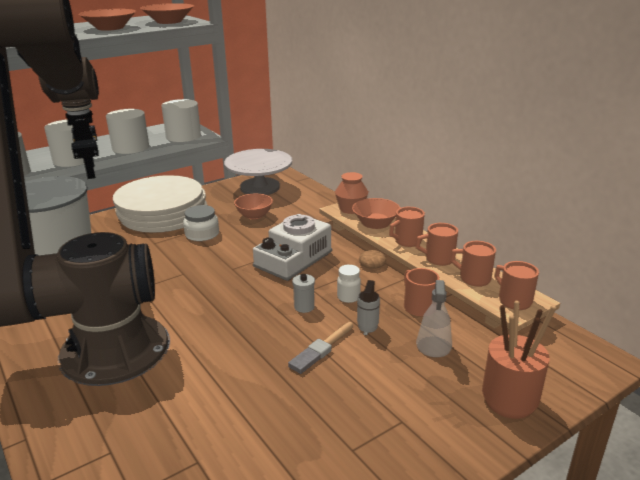

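View pics/top1.png

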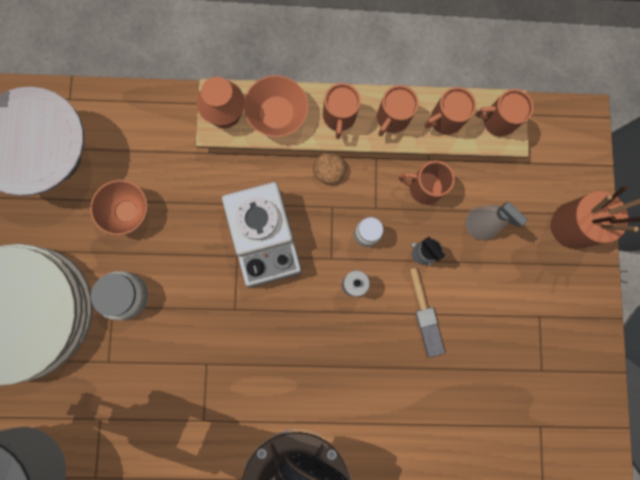

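The side view shows the mill (~295,245), the tin (304,293), the jar (348,283) and the cup with its bar grip (368,308). In the top view the mill is at (262,232), the cup at (430,250), the button at (283,260) and the dial at (256,268). Next I'll enlarge crops.

```bash
python3 - <<'E'
import cv2,numpy as np
t=cv2.imread("pics/top1.png");s=cv2.imread("pics/side1.png")
f=lambda im,x,y,w,h,k:cv2.resize(im[y:y+h,x:x+w],None,fx=k,fy=k,interpolation=cv2.INTER_CUBIC)
a=f(t,215,175,100,120,5); b=f(t,400,225,60,50,5); c=f(s,340,270,60,70,5)
out=np.zeros((600,800,3),np.uint8)
out[:600,:500]=a; out[:250,500:800]=b; out[250:600,500:800]=c
cv2.imwrite("pics/c1.png",out)
cv2.imwrite("pics/c2.png",f(s,245,205,95,75,8))
E
```

```text
(no output)
```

View pics/c1.png

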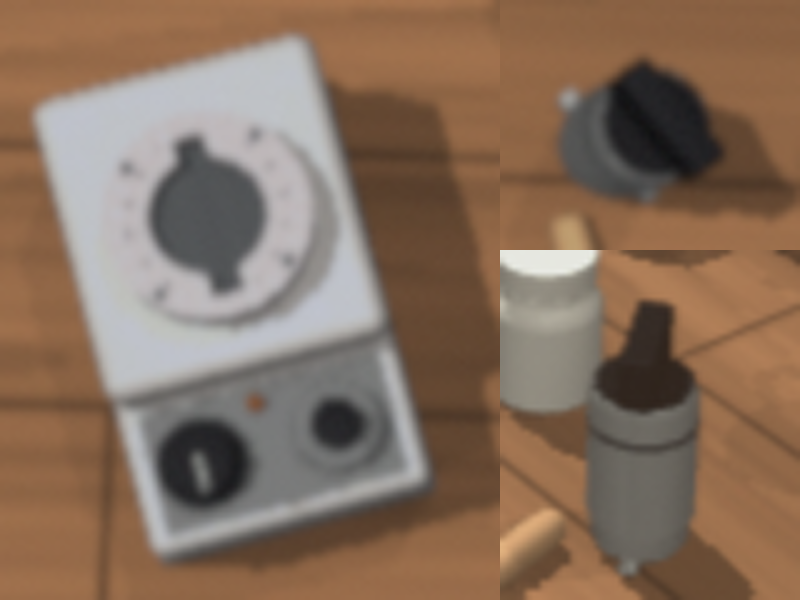

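View pics/c2.png

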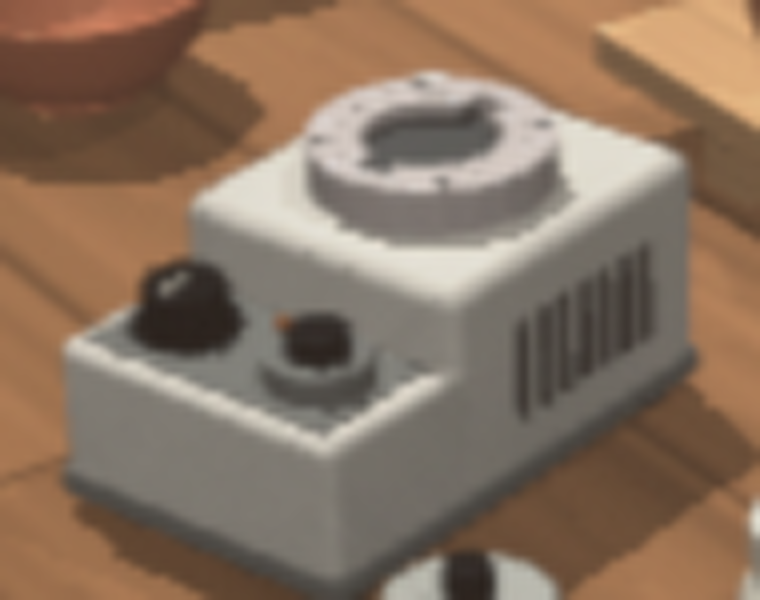

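The crop gives the bore centre at about (208,214), slots at (188,145) and (227,286), and the button at (339,424). The cup's lugs are at (569,98) and (648,192) in the inset. The side crop shows the button at (318,335) and the rim centre at about (432,130).

```bash
cat > h.py <<'E'
from rig import *
import numpy as np, cv2
def ray(cam,u,v,z):
    p=camera_params(cam);T=p["world_from_camera"]
    d=T[:3,:3]@np.linalg.inv(p["intrinsics"])@[u,v,1]; return T[:3,3]+d*(z-T[2,3])/d[2]
def proj(cam,X):
    p=camera_params(cam);q=np.linalg.inv(p["world_from_camera"])@np.r_[X,1]; q=p["intrinsics"]@q[:3]; return q[:2]/q[2]
def crop(cam,x,y,k,u,v,z): return ray(cam,(u+.5)/k-.5+x,(v+.5)/k-.5+y,z)
E
python3 - <<'E'
from h import *
np.set_printoptions(precision=4,suppress=True)
M=lambda u,v,z:crop("top",215,175,5,u,v,z)
C=lambda u,v,z:crop("top",400,225,5,u-500,v,z)
b=M(208,214,.118);print("mouth",b); s1=M(187,140,.118);s2=M(228,292,.118);d=s1-s2
print("slotmid",(s1+s2)/2,np.linalg.norm(d),np.degrees(np.arctan2(d[1],d[0])))
print("button top",M(339,424,.088),"side",crop("side",245,205,8,318,326,.088),"side mouth",crop("side",245,205,8,432,130,.118))
e1=M(36,110,.1);e2=M(300,38,.1);e3=M(110,400,.1);e4=M(385,325,.1)
for a,c in((e1,e3),(e2,e4)):
    d=a-c;print("edge",np.degrees(np.arctan2(d[1],d[0])),np.linalg.norm(d))
l1=C(569,98,.004);l2=C(648,192,.004);d=l1-l2
print("cup",(l1+l2)/2,np.linalg.norm(d),np.degrees(np.arctan2(d[1],d[0])))
print("bar mid",C(667,113,.122),"lid",C(655,118,.092))
print("side bar top", crop("side",340,270,5,655-500,305-250,.122), proj("side",[.6,0,.1]))
E
```

```text
mouth [0.5992 0.1013 0.118 ]
slotmid [0.5985 0.1015 0.118 ] 0.07003577558343295 17.10699664627839
button top [0.5116 0.0423 0.088 ] side [0.5136 0.0493 0.088 ] side mouth [0.5977 0.1025 0.118 ]
edge 16.752718615597452 0.13486631346919
edge 18.075929401366935 0.13589042191263986
cup [ 0.5433 -0.2893  0.004 ] 0.05885510141085416 40.49619421439326
bar mid [ 0.5438 -0.2862  0.122 ] lid [ 0.5454 -0.2889  0.092 ]
side bar top [ 0.5571 -0.2752  0.122 ] [319.5395 239.5812]
```

```bash
python3 - <<'E'
from h import *
np.set_printoptions(precision=4,suppress=True)
m=np.array([.5985,.1017]);a=np.radians(17.2);c=np.array([.544,-.2885]);g=np.radians(40.5)
def fr(o,th,pts,z): 
    R=np.array([[np.cos(th),-np.sin(th)],[np.sin(th),np.cos(th)]]); return [np.r_[o+R@p,z] for p in pts]
circ=lambda r:[np.array([r*np.cos(t),r*np.sin(t)]) for t in np.linspace(0,2*np.pi,40)]
bu=m+(np.array([.5116,.0423])-np.array([.5988,.1014]))
box=lambda x,y:[np.array(q) for q in((x,y),(-x,y),(-x,-y),(x,-y),(x,y))]
L=[fr(m,a,circ(.046),.118),fr(m,a,circ(.026),.118),fr(bu,a,circ(.012),.088),fr(c,g,box(.028,.009),.122),fr(c,g,circ(.027),.092),fr(c,g,box(.033,.0045),.003)]
o=np.zeros((600,800,3),np.uint8)
for cam,x,y,w,h,X,Y in(("top",220,185,90,100,0,0),("top",405,230,50,45,400,0),("side",250,205,90,75,0,400*0+300),("side",345,275,50,70,400,300)):
    im=cv2.imread(f"pics/{cam}1.png");
    k=4 if cam=="side" or x>300 else 3
    cr=cv2.resize(im[y:y+h,x:x+w],None,fx=k,fy=k,interpolation=cv2.INTER_CUBIC)
    for l in L:
        q=np.array([(proj(cam,p)-[x,y]+.5)*k-.5 for p in l]); cv2.polylines(cr,[np.int32(q*16)],False,(0,255,0),1,shift=4)
    H,W=cr.shape[:2]; o[Y:Y+H,X:X+W]=cr[:600-Y]
cv2.imwrite("pics/ov.png",o)
print("sprayer head",ray("top",512,214,.175),ray("top",503,206,.17),"body",ray("top",485,222,.06),"side head",ray("side",438,290,.175))
print("dial",crop("top",215,175,5,203,460,.09))
E
```

```text
sprayer head [ 0.6118 -0.4399  0.175 ] [ 0.6295 -0.4233  0.17  ] body [ 0.6149 -0.4258  0.06  ] side head [ 0.5976 -0.4544  0.175 ]
dial [0.4938 0.1017 0.09  ]
```

View pics/ov.png

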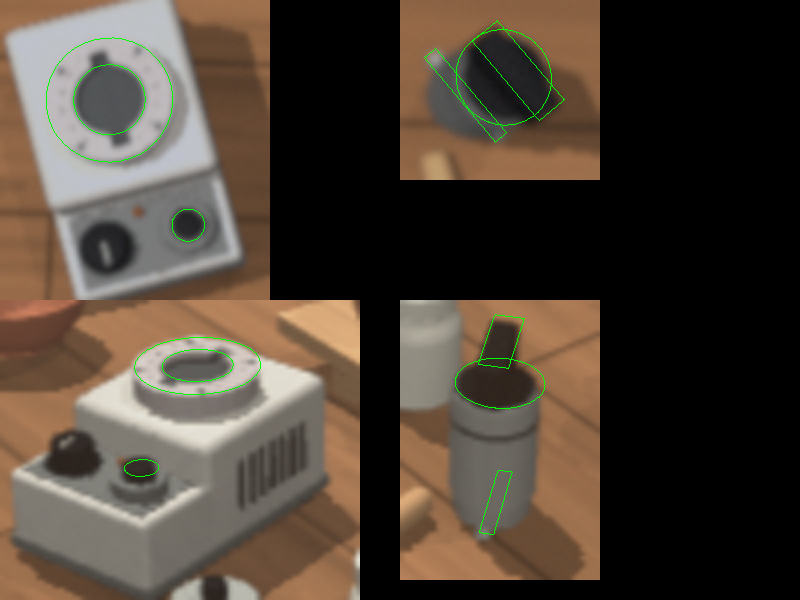

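The overlay matches both views: rim, bore, button, cup lid, bar and lugs all fit within about 1 px. Now moving to the button with the fingers closed.

>>> move_arm(moves=[{"slide": [-3.6, -3.4, 0], "yaw": 0, "grip": 0}, {"slide": [-7.2, -6.7, 0], "yaw": 0, "grip": 0}, {"slide": [-10.8, -10.0, 0], "yaw": 0, "grip": 0}, {"slide": [-14.4, -13.4, 0], "yaw": 0, "grip": 0}, {"slide": [-18, -16.7, 0], "yaw": 0, "grip": 0}, {"slide": [-21.6, -20, 0], "yaw": 0, "grip": 0}, {"slide": [-25.2, -23.4, 0], "yaw": 0, "grip": 0}, {"slide": [-28.8, -26.8, 0], "yaw": 0, "grip": 0}, {"slide": [-32.4, -30.1, 0], "yaw": 0, "grip": 0}, {"slide": [-36, -33.5, 0], "yaw": 0, "grip": 0}], force=20)

```text
time: 1.1
tcp_pos: [0.424, 0.1838, 0.2317]
tool_rot: [[-0.965, 0.262, 0.0], [0.262, 0.965, 0.0], [-0.0, 0.0, -1.0]]
wrist_force: [1.6, -0.3, -0.5]
gripper_width: 0.0203
grasp_force: 0.0
```

```bash
cat >> h.py <<'E'
def to(x,y,z,yawy=None):
    o=get_obs();R=o["tool_rot"];d=R.T@(np.array([x,y,z])-o["tcp_pos"])*100
    cur=np.degrees(np.arctan2(R[1,1],R[0,1]))
    print("t",o["time"],"tcp",o["tcp_pos"].round(4),"yawy %.2f"%cur,"q6 %.1f"%o["qpos"][5],"slide",d.round(2),"F",np.round(o["wrist_force"],1),"tau",np.round(o["torque"],2))
    if yawy is not None: print("yaw rad %.3f"%np.radians((cur-yawy)))
E
python3 -c "
from h import *
to(.512,.0435,.14)"
```

```text
t 1.1 tcp [0.424  0.1838 0.2317] yawy 74.83 q6 -59.6 slide [-12.16 -11.24   9.16] F [ 1.6 -0.3 -0.5] tau [ 0.03 -0.04  0.01]
```

>>> move_arm(moves=[{"slide": [-3.4, -3.1, 0], "yaw": 0, "grip": 0}, {"slide": [-6.8, -6.3, 0], "yaw": 0, "grip": 0}, {"slide": [-10.2, -9.4, 0], "yaw": 0, "grip": 0}, {"slide": [-12.3, -11.4, 0], "yaw": 0, "grip": 0}, {"slide": [-12.3, -11.4, 4], "yaw": 0, "grip": 0}, {"slide": [-12.3, -11.4, 7], "yaw": 0, "grip": 0}, {"slide": [-12.3, -11.4, 9.2], "yaw": 0, "grip": 0}, {"slide": [-12.3, -11.4, 9.2], "yaw": 0, "grip": 0}, {"slide": [-12.3, -11.4, 9.2], "yaw": 0, "grip": 0}, {"slide": [-12.3, -11.4, 9.2], "yaw": 0, "grip": 0}])

```text
time: 2.1
tcp_pos: [0.5128, 0.0435, 0.1408]
tool_rot: [[-0.965, 0.262, 0.002], [0.262, 0.965, 0.0], [-0.002, 0.0, -1.0]]
wrist_force: [0.0, -0.5, 0.4]
gripper_width: 0.0004
grasp_force: 0.0
```

```bash
python3 -c "
from h import *
to(.512,.0435,.14)
cv2.imwrite('pics/s2.png',np.hstack([cv2.resize(camera('side')[180:290,240:350],None,fx=3.6,fy=3.6,interpolation=2),cv2.resize(camera('top')[175:295,220:320],(400,396),interpolation=2)]))"
```

```text
t 2.1 tcp [0.5128 0.0435 0.1408] yawy 74.84 q6 -77.4 slide [ 0.07 -0.02  0.08] F [ 0.  -0.5  0.4] tau [-0.03  0.01 -0.  ]
```

View pics/s2.png

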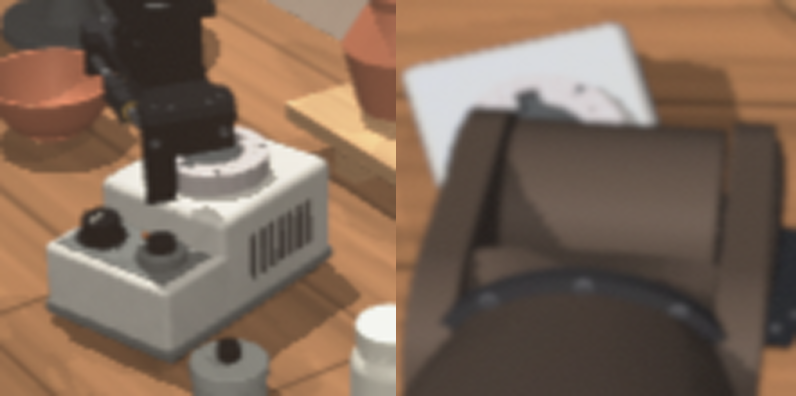

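The side view shows the closed fingertips (161,200) right above the button (160,238). Pressing.

>>> move_arm(moves=[{"slide": [0, 0, 1.5], "yaw": 0, "grip": 0}, {"slide": [0, 0, 2.8], "yaw": 0, "grip": 0}, {"slide": [0, 0, 3.4], "yaw": 0, "grip": 0}, {"slide": [0, 0, 3.7], "yaw": 0, "grip": 0}, {"slide": [0, 0, 3.9], "yaw": 0, "grip": 0}, {"slide": [0, 0, 4.0], "yaw": 0, "grip": 0}, {"slide": [0, 0, 4.1], "yaw": 0, "grip": 0}, {"slide": [0, 0, 4.2], "yaw": 0, "grip": 0}, {"slide": [0, 0, 4.2], "yaw": 0, "grip": 0}, {"slide": [0, 0, 4.2], "yaw": 0, "grip": 0}])

```text
time: 3.2
tcp_pos: [0.5125, 0.0436, 0.1023]
tool_rot: [[-0.965, 0.261, 0.004], [0.261, 0.965, -0.0], [-0.004, 0.001, -1.0]]
wrist_force: [-16.2, -0.3, 59.2]
gripper_width: 0.0004
grasp_force: 29.4
```

>>> move_arm(moves=[{"slide": [0, 0, -0.1], "yaw": 0, "grip": 0}, {"slide": [0, 0, -0.2], "yaw": 0, "grip": 0}, {"slide": [0, 0, -0.3], "yaw": 0, "grip": 0}, {"slide": [0, 0, -0.3], "yaw": 0, "grip": 0}, {"slide": [0, 0, -0.3], "yaw": 0, "grip": 0}, {"slide": [0, 0, -0.3], "yaw": 0, "grip": 0}, {"slide": [0, 0, -0.3], "yaw": 0, "grip": 0}, {"slide": [0, 0, -0.3], "yaw": 0, "grip": 0}, {"slide": [0, 0, -0.3], "yaw": 0, "grip": 0}, {"slide": [0, 0, -0.3], "yaw": 0, "grip": 0}])

```text
time: 4.2
tcp_pos: [0.5124, 0.0436, 0.1029]
tool_rot: [[-0.965, 0.262, 0.002], [0.262, 0.965, -0.0], [-0.002, 0.0, -1.0]]
wrist_force: [-6.3, 0.7, 24.8]
gripper_width: 0.0004
grasp_force: 12.3
```

```bash
python3 -c "
from h import *
to(.512,.0435,.14)
cv2.imwrite('pics/s3.png',cv2.resize(camera('side')[205:275,245:335],None,fx=8,fy=8,interpolation=2))"
```

```text
t 4.2 tcp [0.5124 0.0436 0.1029] yawy 74.84 q6 -77.3 slide [ 0.03 -0.01 -3.71] F [-6.3  0.7 24.8] tau [0.02 1.39 0.02]
```

View pics/s3.png

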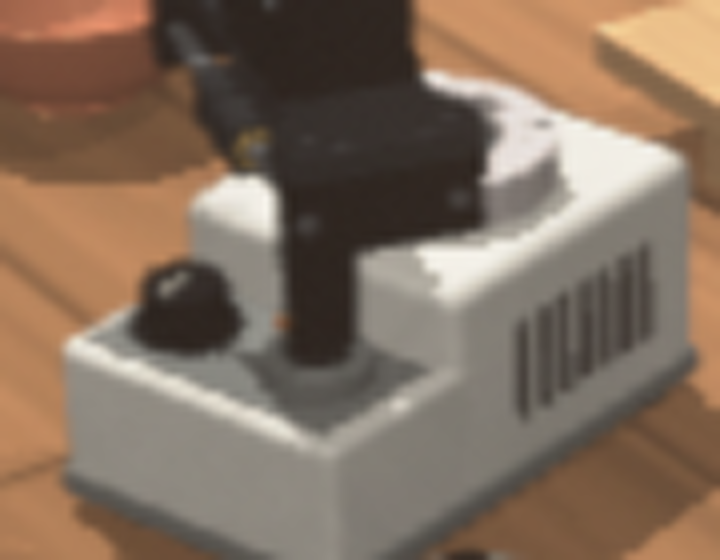

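```bash
python3 - <<'E'
from h import *
R=get_obs()["tool_rot"]
for tcp,x,y,k in(([.5128,.0435,.1408],240,180,3.6),([.5124,.0436,.1029],245,205,8)):
  for L in(.017,.021):
    q=[((proj("side",np.array(tcp)+R@[sx*.01,sy*.012,L])-[x,y]+.5)*k-.5).round(0) for sx,sy in((1,1),(1,-1),(-1,-1),(-1,1))]
    print(L,q)
x,y,k=245,205,8
print("button top at z",[(z,((proj("side",[.512,.0432,z])-[x,y]+.5)*k-.5).round()) for z in(.088,.082,.077,.07)])
im=cv2.imread("pics/s2.png")
g=cv2.cvtColor(im[150:215,130:190],cv2.COLOR_BGR2GRAY); print([ (130+c,150+int(np.where(g[:,c]<70)[0].max())) for c in range(10,55,4) if (g[:,c]<70).any()])
g=cv2.cvtColor(cv2.imread("pics/s3.png"),cv2.COLOR_BGR2GRAY)[300:420,270:380];print([(270+c,300+int(np.where(g[:,c]<60)[0].max())) for c in range(15,90,8) if (g[:,c]<60).any()])
E
```

```text
0.017 [array([145., 194.]), array([154., 208.]), array([179., 204.]), array([170., 190.])]
0.021 [array([145., 199.]), array([154., 213.]), array([179., 208.]), array([170., 195.])]
0.017 [array([287., 328.]), array([307., 360.]), array([362., 349.]), array([341., 318.])]
0.021 [array([287., 338.]), array([307., 369.]), array([362., 359.]), array([342., 328.])]
button top at z [(0.088, array([323., 334.])), (0.082, array([324., 349.])), (0.077, array([325., 361.])), (0.07, array([325., 379.]))]
[(144, 157), (148, 201), (152, 203), (156, 201), (160, 200), (164, 199), (168, 199), (172, 198), (176, 188), (180, 153), (184, 154)]
[(293, 361), (301, 364), (309, 365), (317, 365), (325, 364), (333, 362), (341, 359), (349, 344)]
```

>>> move_arm(moves=[{"slide": [0, 0, -0.15], "yaw": 0, "grip": 0}, {"slide": [0, 0, -0.2], "yaw": 0, "grip": 0}, {"slide": [0, 0, -0.2], "yaw": 0, "grip": 0}, {"slide": [0, 0, -0.2], "yaw": 0, "grip": 0}, {"slide": [0, 0, -0.2], "yaw": 0, "grip": 0}, {"slide": [0, 0, -0.2], "yaw": 0, "grip": 0}, {"slide": [0, 0, -0.2], "yaw": 0, "grip": 0}, {"slide": [0, 0, -0.2], "yaw": 0, "grip": 0}, {"slide": [0, 0, -0.2], "yaw": 0, "grip": 0}, {"slide": [0, 0, -0.2], "yaw": 0, "grip": 0}])

```text
time: 5.25
tcp_pos: [0.5123, 0.0435, 0.1032]
tool_rot: [[-0.965, 0.262, 0.001], [0.262, 0.965, 0.0], [-0.001, 0.0, -1.0]]
wrist_force: [-3.3, 0.6, 9.7]
gripper_width: 0.0003
grasp_force: 4.9
```

>>> move_arm(moves=[{"slide": [0, 0, -0.15], "yaw": 0, "grip": 0}, {"slide": [0, 0, -0.3], "yaw": 0, "grip": 0}, {"slide": [0, 0, -0.3], "yaw": 0, "grip": 0}, {"slide": [0, 0, -0.3], "yaw": 0, "grip": 0}, {"slide": [0, 0, -0.3], "yaw": 0, "grip": 0}, {"slide": [0, 0, -0.3], "yaw": 0, "grip": 0}, {"slide": [0, 0, -0.3], "yaw": 0, "grip": 0}, {"slide": [0, 0, -0.3], "yaw": 0, "grip": 0}, {"slide": [0, 0, -0.3], "yaw": 0, "grip": 0}, {"slide": [0, 0, -0.3], "yaw": 0, "grip": 0}])

```text
time: 6.25
tcp_pos: [0.5123, 0.0435, 0.1056]
tool_rot: [[-0.965, 0.262, 0.0], [0.262, 0.965, 0.0], [-0.0, 0.0, -1.0]]
wrist_force: [-0.3, 2.1, 3.4]
gripper_width: 0.0007
grasp_force: 1.7
```

```bash
python3 -c "
from h import *
to(.512,.0435,.14)"
```

```text
t 6.25 tcp [0.5123 0.0435 0.1056] yawy 74.82 q6 -77.3 slide [ 0.03 -0.01 -3.44] F [-0.3  2.1  3.4] tau [0.3  0.01 0.02]
```

>>> move_arm(moves=[{"slide": [0, 0, -0.2], "yaw": 0, "grip": 0}, {"slide": [0, 0, -0.3], "yaw": 0, "grip": 0}, {"slide": [0, 0, -0.3], "yaw": 0, "grip": 0}, {"slide": [0, 0, -0.3], "yaw": 0, "grip": 0}, {"slide": [0, 0, -0.3], "yaw": 0, "grip": 0}, {"slide": [0, 0, -0.3], "yaw": 0, "grip": 0}, {"slide": [0, 0, -0.3], "yaw": 0, "grip": 0}, {"slide": [0, 0, -0.3], "yaw": 0, "grip": 0}, {"slide": [0, 0, -0.3], "yaw": 0, "grip": 0}, {"slide": [0, 0, -0.3], "yaw": 0, "grip": 0}])

```text
time: 7.25
tcp_pos: [0.5122, 0.0435, 0.1086]
tool_rot: [[-0.965, 0.262, 0.0], [0.262, 0.965, 0.0], [-0.0, 0.0, -1.0]]
wrist_force: [1.1, 1.5, 1.7]
gripper_width: 0.0006
grasp_force: 0.8
```

>>> move_arm(moves=[{"slide": [0, 0, -4], "yaw": 0, "grip": 0}, {"slide": [0, 0, -8.5], "yaw": 0, "grip": 2}, {"slide": [-1, -2.8, -9.3], "yaw": 0.14, "grip": 6}, {"slide": [-2.5, -6.6, -9.3], "yaw": 0.28, "grip": 6}, {"slide": [-4.1, -11, -9.3], "yaw": 0.42, "grip": 6}, {"slide": [-5.8, -15.4, -9.3], "yaw": 0.56, "grip": 6}, {"slide": [-7.4, -19.8, -9.3], "yaw": 0.7, "grip": 6}, {"slide": [-9.1, -24.2, -9.3], "yaw": 0.84, "grip": 6}, {"slide": [-10.5, -28, -9.3], "yaw": 0.98, "grip": 6}, {"slide": [-11.8, -31.2, -9.3], "yaw": 1.12, "grip": 6}])

```text
time: 8.25
tcp_pos: [0.5438, -0.2908, 0.2012]
tool_rot: [[-0.178, 0.984, -0.001], [0.984, 0.178, 0.0], [0.001, -0.001, -1.0]]
wrist_force: [0.8, -0.3, -0.6]
gripper_width: 0.0592
grasp_force: 0.0
```

>>> move_arm(moves=[{"slide": [0, 0, 0], "yaw": 0.14, "grip": 6}, {"slide": [0, 0, 0], "yaw": 0.28, "grip": 6}, {"slide": [0, 0, 0], "yaw": 0.42, "grip": 6}, {"slide": [0, 0, 0], "yaw": 0.56, "grip": 6}, {"slide": [0, 0, 0], "yaw": 0.7, "grip": 6}, {"slide": [0, 0, 0], "yaw": 0.84, "grip": 6}, {"slide": [0, 0, 0], "yaw": 0.98, "grip": 6}, {"slide": [0, 0, 0], "yaw": 1.05, "grip": 6}, {"slide": [0, 0, 0], "yaw": 1.05, "grip": 6}, {"slide": [0, 0, 0], "yaw": 1.05, "grip": 6}])

```text
time: 9.25
tcp_pos: [0.5442, -0.2885, 0.2014]
tool_rot: [[0.759, 0.651, -0.001], [0.651, -0.759, 0.0], [-0.0, -0.001, -1.0]]
wrist_force: [-0.2, 0.9, 0.6]
gripper_width: 0.0605
grasp_force: 0.0
```

```bash
python3 -c "
from h import *
to(.544,-.2885,.145,-49.5)
s=camera('side');cv2.imwrite('pics/s4.png',np.hstack([cv2.resize(s[240:350,320:430],None,fx=5,fy=5,interpolation=2)]))"
```

```text
t 9.25 tcp [ 0.5442 -0.2885  0.2014] yawy -49.37 q6 15.3 slide [-0.02 -0.01  5.64] F [-0.2  0.9  0.6] tau [-0.1   0.12  0.01]
yaw rad 0.002
```

View pics/s4.png

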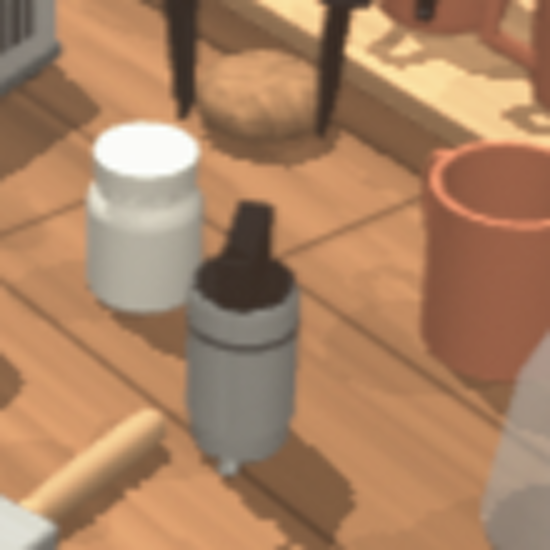

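The fingers at (182,110) and (322,130) straddle the bar at (252,225). Lowering and gripping.

>>> move_arm(moves=[{"slide": [0, 0, 3], "yaw": 0, "grip": 6}, {"slide": [0, 0, 5.5], "yaw": 0, "grip": 6}, {"slide": [0, 0, 7.5], "yaw": 0, "grip": 6}, {"slide": [0, 0, 8.4], "yaw": 0, "grip": 6}, {"slide": [0, 0, 8.4], "yaw": 0, "grip": 4}, {"slide": [0, 0, 8.4], "yaw": 0, "grip": 1}, {"slide": [0, 0, 8.4], "yaw": 0, "grip": 1}, {"slide": [0, 0, 8.4], "yaw": 0, "grip": 1}, {"slide": [0, 0, 8.4], "yaw": 0, "grip": 1}, {"slide": [0, 0, 8.4], "yaw": 0, "grip": 1}], force=40)

```text
time: 10.3
tcp_pos: [0.5444, -0.2885, 0.1179]
tool_rot: [[0.76, 0.649, 0.0], [0.649, -0.76, -0.0], [0.0, 0.0, -1.0]]
wrist_force: [-0.2, 1.2, -2.7]
gripper_width: 0.0181
grasp_force: 39.9
```

>>> move_arm(moves=[{"slide": [0, 0, -3], "yaw": 0, "grip": 1}, {"slide": [0, 0, -7], "yaw": 0, "grip": 1}, {"slide": [0, 0, -11], "yaw": 0, "grip": 1}, {"slide": [0, 0, -14], "yaw": -0.1, "grip": 1}, {"slide": [1.5, -1.3, -15], "yaw": -0.24, "grip": 1}, {"slide": [4, -3.6, -15], "yaw": -0.38, "grip": 1}, {"slide": [7, -6.2, -15], "yaw": -0.52, "grip": 1}, {"slide": [10, -8.9, -15], "yaw": -0.66, "grip": 1}, {"slide": [13, -11.6, -15], "yaw": -0.8, "grip": 1}, {"slide": [16, -14.2, -15], "yaw": -0.94, "grip": 1}])

```text
time: 11.3
tcp_pos: [0.5735, -0.075, 0.2673]
tool_rot: [[-0.082, 0.997, -0.001], [0.997, 0.082, 0.0], [0.0, -0.001, -1.0]]
wrist_force: [1.2, -0.3, -4.1]
gripper_width: 0.0177
grasp_force: 40.0
```

```bash
python3 -c "
from h import *
to(.5985,.1017,.268,107.2)"
```

```text
t 11.3 tcp [ 0.5735 -0.075   0.2673] yawy 4.68 q6 -18.7 slide [17.41  3.93 -0.06] F [ 1.2 -0.3 -4.1] tau [-0.09 -0.01  0.02]
yaw rad -1.789
```

>>> move_arm(moves=[{"slide": [3, 0.7, 0], "yaw": -0.14, "grip": 1}, {"slide": [6.5, 1.5, 0], "yaw": -0.28, "grip": 1}, {"slide": [10, 2.3, 0], "yaw": -0.42, "grip": 1}, {"slide": [13, 3, 0], "yaw": -0.56, "grip": 1}, {"slide": [15.5, 3.5, 0], "yaw": -0.7, "grip": 1}, {"slide": [17, 3.9, 0], "yaw": -0.84, "grip": 1}, {"slide": [17.4, 3.9, 0], "yaw": -0.98, "grip": 1}, {"slide": [17.4, 3.9, 0], "yaw": -1.12, "grip": 1}, {"slide": [17.4, 3.9, 0], "yaw": -1.26, "grip": 1}, {"slide": [17.4, 3.9, 0], "yaw": -1.4, "grip": 1}])

```text
time: 12.3
tcp_pos: [0.5992, 0.0999, 0.2671]
tool_rot: [[-0.996, 0.089, -0.001], [0.089, 0.996, -0.0], [0.001, -0.0, -1.0]]
wrist_force: [-0.1, 0.4, -3.8]
gripper_width: 0.018
grasp_force: 40.0
```

>>> move_arm(moves=[{"slide": [0, 0, 0], "yaw": -0.13, "grip": 1}, {"slide": [0, 0, 0], "yaw": -0.26, "grip": 1}, {"slide": [0, 0, 0], "yaw": -0.36, "grip": 1}, {"slide": [0, 0, 0], "yaw": -0.38, "grip": 1}, {"slide": [0, 0, 0], "yaw": -0.38, "grip": 1}, {"slide": [0, 0, 0], "yaw": -0.38, "grip": 1}, {"slide": [0, 0, 0], "yaw": -0.38, "grip": 1}, {"slide": [0, 0, 0], "yaw": -0.38, "grip": 1}, {"slide": [0, 0, 0], "yaw": -0.38, "grip": 1}, {"slide": [0, 0, 0], "yaw": -0.38, "grip": 1}])

```text
time: 13.3
tcp_pos: [0.5996, 0.0998, 0.2676]
tool_rot: [[-0.96, -0.281, 0.0], [-0.281, 0.96, 0.0], [-0.0, 0.0, -1.0]]
wrist_force: [0.3, 1.2, -3.8]
gripper_width: 0.0179
grasp_force: 40.0
```

```bash
python3 - <<'E'
from h import *
to(.5985,.1017,.25,107.2)
s=camera('side');cv2.imwrite('pics/s5.png',cv2.resize(s[180:260,240:345],None,fx=7,fy=7,interpolation=2))
o=get_obs();R=o["tool_rot"];t=o["tcp_pos"]
# cup in side: predicted lug / foot pixels in the crop (cup x = tool x)
P=lambda p:((proj("side",t+R@np.array(p))-[240,180]+.5)*7-.5).round()
print("lugs",P([.033,0,.115]),P([-.033,0,.115]),"foot c",P([0,0,.118]),"cyl",[P([.027*np.cos(a),.027*np.sin(a),.07]) for a in(0,1.57,3.14,4.71)])
E
```

```text
t 13.3 tcp [0.5996 0.0998 0.2676] yawy 106.33 q6 -103.1 slide [0.05 0.21 1.76] F [ 0.3  1.2 -3.8] tau [0.   0.07 0.02]
yaw rad -0.015
lugs [366. 243.] [469. 187.] foot c [418. 221.] cyl [array([372., 138.]), array([365.,  99.]), array([457.,  93.]), array([466., 132.])]
```

View pics/s5.png

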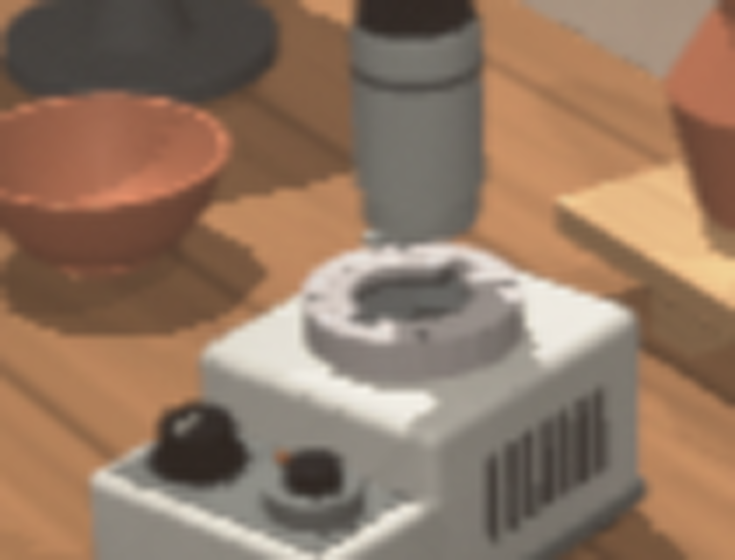

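The lug at (372,238) and the cup axis at about (420,130) agree with prediction to about 1 px, and the lug is in line with the slot. Lowering with a small correction.

>>> move_arm(moves=[{"slide": [0.15, 0.2, 0.5], "yaw": -0.015, "grip": 1}, {"slide": [0.15, 0.2, 1.2], "yaw": -0.015, "grip": 1}, {"slide": [0.15, 0.2, 2], "yaw": -0.015, "grip": 1}, {"slide": [0.15, 0.2, 2.6], "yaw": -0.015, "grip": 1}, {"slide": [0.15, 0.2, 3], "yaw": -0.015, "grip": 1}, {"slide": [0.15, 0.2, 3.2], "yaw": -0.015, "grip": 1}, {"slide": [0.15, 0.2, 3.4], "yaw": -0.015, "grip": 1}, {"slide": [0.15, 0.2, 3.5], "yaw": -0.015, "grip": 1}, {"slide": [0.15, 0.2, 3.5], "yaw": -0.015, "grip": 1}, {"slide": [0.15, 0.2, 3.5], "yaw": -0.015, "grip": 1}])

```text
time: 14.35
tcp_pos: [0.5976, 0.1013, 0.2328]
tool_rot: [[-0.955, -0.296, 0.0], [-0.296, 0.955, 0.0], [-0.0, 0.0, -1.0]]
wrist_force: [0.1, 0.3, -3.1]
gripper_width: 0.0178
grasp_force: 40.0
```

```bash
python3 -c "
from h import *
to(.5985,.1017,.228,107.2)"
```

```text
t 14.35 tcp [0.5976 0.1013 0.2328] yawy 107.20 q6 -103.8 slide [-0.1   0.01  0.48] F [ 0.1  0.3 -3.1] tau [ 0.04  0.07 -0.04]
yaw rad 0.000
```

>>> move_arm(moves=[{"slide": [0, 0, 0.2], "yaw": 0, "grip": 1}, {"slide": [0, 0, 0.4], "yaw": 0, "grip": 1}, {"slide": [0, 0, 0.5], "yaw": 0, "grip": 1}, {"slide": [0, 0, 0.6], "yaw": 0, "grip": 1}, {"slide": [0, 0, 0.7], "yaw": 0, "grip": 1}, {"slide": [0, 0, 0.8], "yaw": 0, "grip": 1}, {"slide": [0, 0, 0.9], "yaw": 0, "grip": 1}, {"slide": [0, 0, 1.0], "yaw": 0, "grip": 1}, {"slide": [0, 0, 1.0], "yaw": 0, "grip": 1}, {"slide": [0, 0, 1.0], "yaw": 0, "grip": 1}])

```text
time: 15.35
tcp_pos: [0.5975, 0.1013, 0.2229]
tool_rot: [[-0.955, -0.296, 0.0], [-0.296, 0.955, 0.0], [-0.0, 0.0, -1.0]]
wrist_force: [-4.9, 0.5, 5.7]
gripper_width: 0.0176
grasp_force: 40.0
```

```bash
python3 -c "
from h import *
to(.5985,.1017,.221,107.2)"
```

```text
t 15.35 tcp [0.5975 0.1013 0.2229] yawy 107.20 q6 -103.8 slide [-0.11  0.    0.19] F [-4.9  0.5  5.7] tau [0.32 1.33 0.01]
yaw rad -0.000
```

>>> move_arm(moves=[{"slide": [0.05, 0, 0.1], "yaw": 0, "grip": 1}, {"slide": [0.08, 0, 0.1], "yaw": 0.06, "grip": 1}, {"slide": [0.08, 0, 0.1], "yaw": 0.16, "grip": 1}, {"slide": [0.08, 0, 0.1], "yaw": 0.28, "grip": 1}, {"slide": [0.08, 0, 0.1], "yaw": 0.4, "grip": 1}, {"slide": [0.08, 0, 0.1], "yaw": 0.52, "grip": 1}, {"slide": [0.08, 0, 0.1], "yaw": 0.64, "grip": 1}, {"slide": [0.08, 0, 0.1], "yaw": 0.76, "grip": 1}, {"slide": [0.08, 0, 0.1], "yaw": 0.86, "grip": 1}, {"slide": [0.08, 0, 0.1], "yaw": 0.9, "grip": 1}])

```text
time: 16.35
tcp_pos: [0.5974, 0.102, 0.2222]
tool_rot: [[-0.824, 0.567, 0.002], [0.567, 0.824, 0.002], [-0.001, 0.003, -1.0]]
wrist_force: [-1.9, 5.6, 4.4]
gripper_width: 0.018
grasp_force: 40.0
```

```bash
python3 -c "
from h import *
to(.5985,.1017,.221,17.2)"
```

```text
t 16.35 tcp [0.5974 0.102  0.2222] yawy 55.44 q6 -52.1 slide [-0.11  0.04  0.12] F [-1.9  5.6  4.4] tau [1.49 0.5  0.35]
yaw rad 0.667
```

>>> move_arm(moves=[{"slide": [0, 0, 0], "yaw": 0.1, "grip": 1}, {"slide": [0, 0, 0], "yaw": 0.2, "grip": 1}, {"slide": [0, 0, 0], "yaw": 0.3, "grip": 1}, {"slide": [0, 0, 0], "yaw": 0.4, "grip": 1}, {"slide": [0, 0, 0], "yaw": 0.48, "grip": 1}, {"slide": [0, 0, 0], "yaw": 0.56, "grip": 1}, {"slide": [0, 0, 0], "yaw": 0.62, "grip": 1}, {"slide": [0, 0, 0], "yaw": 0.66, "grip": 1}, {"slide": [0, 0, 0], "yaw": 0.68, "grip": 1}, {"slide": [0, 0, 0], "yaw": 0.68, "grip": 1}])

```text
time: 17.35
tcp_pos: [0.5977, 0.1019, 0.2223]
tool_rot: [[-0.286, 0.958, 0.003], [0.958, 0.286, 0.002], [0.001, 0.003, -1.0]]
wrist_force: [-1.6, 5.4, 4.8]
gripper_width: 0.0177
grasp_force: 40.0
```

```bash
python3 -c "
from h import *
to(.5985,.1017,.221,17.2)"
```

```text
t 17.35 tcp [0.5977 0.1019 0.2223] yawy 16.64 q6 -13.3 slide [-0.04  0.07  0.13] F [-1.6  5.4  4.8] tau [1.24 0.27 0.21]
yaw rad -0.010
```

>>> move_arm(moves=[{"slide": [0, 0, 0], "yaw": 0.02, "grip": 1}, {"slide": [0, 0, 0], "yaw": 0.04, "grip": 1}, {"slide": [0, 0, 0], "yaw": 0.06, "grip": 1}, {"slide": [0, 0, 0], "yaw": 0.06, "grip": 1}, {"slide": [0, 0, 0], "yaw": 0.06, "grip": 1}, {"slide": [0, 0, 0], "yaw": 0.06, "grip": 1}, {"slide": [0, 0, 0], "yaw": 0.06, "grip": 1}, {"slide": [0, 0, 0], "yaw": 0.06, "grip": 1}, {"slide": [0, 0, 0], "yaw": 0.06, "grip": 1}, {"slide": [0, 0, 0], "yaw": 0.06, "grip": 1}], force=50)

```text
time: 18.35
tcp_pos: [0.5977, 0.1016, 0.2223]
tool_rot: [[-0.23, 0.973, 0.003], [0.973, 0.23, 0.001], [-0.0, 0.003, -1.0]]
wrist_force: [-1.4, 4.9, 5.7]
gripper_width: 0.0178
grasp_force: 50.7
```

```bash
python3 -c "
from h import *
to(.5985,.1017,.221,17.2)"
```

```text
t 18.35 tcp [0.5977 0.1016 0.2223] yawy 13.32 q6 -9.9 slide [-0.01  0.08  0.13] F [-1.4  4.9  5.7] tau [1.03 0.2  1.08]
yaw rad -0.068
```

>>> move_arm(moves=[{"slide": [0, 0, 0], "yaw": -0.015, "grip": 1}, {"slide": [0, 0, 0], "yaw": -0.015, "grip": 1}, {"slide": [0, 0, 0], "yaw": -0.015, "grip": 1}, {"slide": [0, 0, 0], "yaw": -0.015, "grip": 1}, {"slide": [0, 0, 0], "yaw": -0.015, "grip": 1}, {"slide": [0, 0, 0], "yaw": -0.015, "grip": 1}, {"slide": [0, 0, 0], "yaw": -0.015, "grip": 1}, {"slide": [0, 0, 0], "yaw": -0.015, "grip": 1}, {"slide": [0, 0, 0], "yaw": -0.015, "grip": 1}, {"slide": [0, 0, 0], "yaw": -0.015, "grip": 1}])

```text
time: 19.35
tcp_pos: [0.5977, 0.1017, 0.2223]
tool_rot: [[-0.245, 0.97, 0.003], [0.97, 0.245, 0.001], [0.0, 0.003, -1.0]]
wrist_force: [-1.1, 5.0, 4.8]
gripper_width: 0.018
grasp_force: 50.3
```

```bash
python3 -c "
from h import *
to(.5985,.1017,.221,17.2)
s=camera('side');cv2.imwrite('pics/s6.png',cv2.resize(s[150:330,220:400],None,fx=3.3,fy=3.3,interpolation=2))"
```

```text
t 19.35 tcp [0.5977 0.1017 0.2223] yawy 14.16 q6 -10.8 slide [-0.02  0.08  0.13] F [-1.1  5.   4.8] tau [1.14 0.19 0.9 ]
yaw rad -0.053
```

View pics/s6.png

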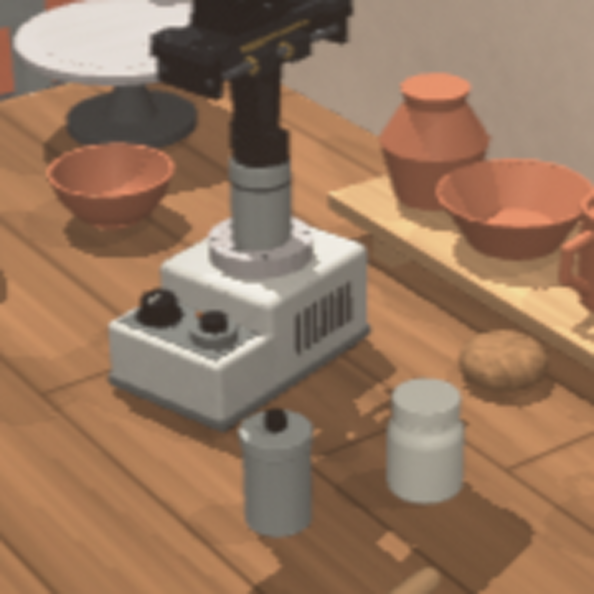

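The cup (262,215) sits upright in the socket, turned to the stop with 0.9 N·m on it and still gripped. The button (212,320) is out again, and the tin and jar are undisturbed. Handing in.

```bash
python3 -c "
from rig import *
print(hand_in())"
```

```text
the job is handed in; nothing more can be done
None
```

The job is handed in at about 19 s of the 58 s: the reset button was pressed fully in and sprang out, and the cup is in the socket, pushed down, turned clockwise to its stop and still gripped; pressing the button peaked at 59 N on the wrist (its limit is 120 N), through the fingertips.

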